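Row up the tape measures in their tray

TASK

Stand the two tape measures that stand about on the worktop upright in the wooden tray beside the one already there, across the tray with their flat sides facing each other. When all three stand in it and are let go, swing the blue lever by its red grip to its stop so that it closes them up into one tight row against the tray's end wall, and let it spring back open. Leave the red tin and the sanding block where they are.

Things in the scene. Friction and masses are not known exactly. Their poses are not given: they have to be found in the camera images.
- tape_a: yellow tape measure, 39 mm thick along its own x, 78 mm long along its own y, 68 mm high, 240 g; origin at the centre of its underside; z up. Best gripped across its 39 mm thickness. Stands upright somewhere on the worktop, left or right of the tray.
- tape_b: yellow tape measure, 39 mm thick along its own x, 78 mm long along its own y, 68 mm high, 240 g; origin at the centre of its underside; z up. Best gripped across its 39 mm thickness. Stands upright somewhere on the worktop, on the other side of the tray.
- tape_c: yellow tape measure, 39 mm thick along its own x, 78 mm long along its own y, 68 mm high, 240 g; origin at the centre of its underside; z up. Best gripped across its 39 mm thickness. Already stands in the tray near its end wall, its x axis roughly along the tray's y.
- tray: fixed open wooden tray; origin at the centre of its underside, z up. Its floor, 12 mm above the worktop, is a channel 96 mm wide that runs along the tray's y from the end wall (inner face at y = -100 mm, top 60 mm above the worktop) to an open end at y = +125 mm. Side rails 8 mm thick (x = -56 to -48 and +48 to +56 mm), tops 32 mm above the worktop
- tray_stop (a point): point in the tray at the foot of the end wall's inner face, mid-channel, 12 mm above the worktop; axes as the tray's; the row grows from here along +y. Set the tape measures down with finger room between them (centres up to 65 mm apart); the open lever leaves at least 200 mm free from the end wall
- lever_handle (a point): middle of the red grip, an upright round post 22 mm in diameter, 50 to 90 mm above the worktop, on the free end of the blue lever (a bar 12 mm wide, 34 to 50 mm above the worktop); 210 mm from the hinge; this point is 72 mm above the worktop; its +x axis points along the bar from the grip to the hinge
- lever_hinge (a point): point on the lever's upright hinge axis, behind the tray, 42 mm above the worktop (x = +90 mm, y = +24 mm in the tray)
- lever (a joint): lever angle: 0 at rest (open, held by its spring), growing counter-clockwise seen from above as the grip swings towards the row; 1.1 rad at its stop, where the bar lies along the tray's x and its pressing face is 118 mm from the end wall, so that the row of three (117 mm) just fits. About 2 N at the grip starts it and 5 N plus the row's friction hold it at the stop
- red_tin: bystander: flat red tin, 88 x 133 x 36 mm, origin at the centre of its underside; leave it alone
- sanding_block: bystander: wooden sanding block, 60 x 112 x 30 mm, origin at the centre of its underside; leave it alone
Mind the look-alikes: they are no part of the job. What is shaped like the tape_a but pink or turquoise is not meant. Leave any pink or turquoise look-alike of the tape_b alone.

How it is judged:
On the way, in this order (a step that is already met when the one before it is completed fails the run):
1. all three tape measures stand upright in the tray, across it, and let go (x of tape_a in the frame of tray between -0.016 and 0.016 m and y of tape_a in the frame of tray between -0.0845 and 0.12 m and z of tape_a in the frame of tray between 0.008 and 0.017 m and angle between each of tape_a, tape_b, tape_c's own z axis and vertical below 0.1 rad and angle between the x axis of each of tape_a, tape_b, tape_c and the y axis of tray, either way round below 0.4 rad and x of tape_b in the frame of tray between -0.016 and 0.016 m and y of tape_b in the frame of tray between -0.0845 and 0.12 m and z of tape_b in the frame of tray between 0.008 and 0.017 m and x of tape_c in the frame of tray between -0.016 and 0.016 m and y of tape_c in the frame of tray between -0.0845 and 0.12 m and z of tape_c in the frame of tray between 0.008 and 0.017 m and contact force between the fingers and tape_a below 0.2 N and contact force between the fingers and tape_b below 0.2 N and contact force between the fingers and tape_c below 0.2 N), for 0.2 s.
2. the lever is at its stop, with the three still in the tray (value of joint lever above 1.05 rad and x of tape_a in the frame of tray between -0.016 and 0.016 m and y of tape_a in the frame of tray between -0.0845 and 0.12 m and z of tape_a in the frame of tray between 0.008 and 0.017 m and angle between each of tape_a, tape_b, tape_c's own z axis and vertical below 0.1 rad and angle between the x axis of each of tape_a, tape_b, tape_c and the y axis of tray, either way round below 0.4 rad and x of tape_b in the frame of tray between -0.016 and 0.016 m and y of tape_b in the frame of tray between -0.0845 and 0.12 m and z of tape_b in the frame of tray between 0.008 and 0.017 m and x of tape_c in the frame of tray between -0.016 and 0.016 m and y of tape_c in the frame of tray between -0.0845 and 0.12 m and z of tape_c in the frame of tray between 0.008 and 0.017 m), for 0.1 s.
3. the lever has returned to its rest (value of joint lever below 0.08 rad), for 0.2 s.
At the end, for the whole second after the job is handed in: All three tape measures stand upright on the tray's floor (tilt under 0.1 rad), across the tray (within 0.15 rad), in one tight row against the end wall (no more than 7 mm of gaps in all), at rest; the lever is back at its rest (below 0.08 rad) (x of tape_a in the frame of tray between -0.016 and 0.016 m and y of tape_a in the frame of tray between -0.0845 and 0.0045 m and z of tape_a in the frame of tray between 0.008 and 0.017 m and angle between each of tape_a, tape_b, tape_c's own z axis and vertical below 0.1 rad and angle between the x axis of each of tape_a, tape_b, tape_c and the y axis of tray, either way round below 0.15 rad and x of tape_b in the frame of tray between -0.016 and 0.016 m and y of tape_b in the frame of tray between -0.0845 and 0.0045 m and z of tape_b in the frame of tray between 0.008 and 0.017 m and x of tape_c in the frame of tray between -0.016 and 0.016 m and y of tape_c in the frame of tray between -0.0845 and 0.0045 m and z of tape_c in the frame of tray between 0.008 and 0.017 m and linear speed of each of tape_a, tape_b, tape_c below 0.02 m/s and value of joint lever below 0.08 rad); the robot touches nothing.
It fails at once if the red tin or the sanding block is moved by more than 20 mm (distance of any of red_tin, sanding_block from where it was at the start of the episode above 0.02 m).
It fails at once if a tape measure is knocked over (angle between any of tape_a, tape_b, tape_c's own z axis and vertical above 0.6 rad).
It also fails if it takes over 72 s, if anything falls off the work surface, if the arm or the gripper's body presses on something with over 40 N, if the wrist force passes 120 N, or if a joint passes its speed limit or range.

ROBOT

A 7-joint arm with a two-finger parallel gripper is mounted at the origin on the work surface; the furniture and walls round the work are solid. World frame = base frame: x ahead of the robot, y to its left, z up, the work surface at z = 0. Lengths are in m, angles in rad, forces in N, time in s.
With the tool pointing down it reaches from about 0.425 to 0.925 m from the base axis. Payload 6.8 kg.
Tool frame: the origin (TCP) lies at the very end of the fingers, on their centre line; the grasp point (between the pads) lies 19 mm behind it (grip_point_offset is the distance from the TCP to the grasp point, in m); z points along the fingers, y is the line along which they close (so a half turn about z gives the same grasp; the last joint's range is limited). The gripper opens to 85 mm and grips with 20 to 120 N. Pads are 22 mm wide; open, the fingers measure 114 mm over their backs; the gripper's body (76 mm by 85 mm) begins 54 mm behind the grasp point. The pads swing forward as they close: fully open they stand 13 mm farther back than shut.
Start: joints at [1.121, 0.477, 0.022, 1.555, -0.011, 1.109, -0.083], TCP at [0.226, -0.636, 0.205] pointing down, gripper open.
Joint ranges: [-2.96, 2.96], [-0.34, 2.1], [-1.41, 1.46], [0.24, 2.44], [-1.37, 4.51], [0.17, 1.92], [-2.96, 2.96]. Speed limits (rad/s): [2.39, 2.39, 3.14, 3.14, 3.14, 3.14, 3.14].

INTERFACE

Orientations are given as a unit quaternion [w, x, y, z].
In Python, from station import * gives the robot as it stands.
- The arm moves only by the tool carry_out, never from a script. Its argument "rows" is text: rows parted by semicolons, each of 4 numbers parted by spaces: the shift along the world's x, y, z in mm, then the turn about the world's z in degrees. In form: dx dy dz yaw; .... A call has 1 to 10 rows; each row shifts and turns the commanded pose from where the row before left it; what a row does not reach is not made up. A row lasts 1/8 s, in which the tool goes at most 62.5 mm and 10.7 degrees, less where a joint would pass 70% of its speed; a pose out of reach is approached as far as the arm can. A call is refused whole if a number of a shift passes 62.5 or a number of a turn 10.7, either way. A call with a gripper value outside its range is refused whole. "claw" is the finger opening in mm, from 0 to 85.4, set as the call begins (left out, the last holds). The fingers move at their own pace and stop on an object; "force" is the grip in N (left out, the last holds). Time passes only in rows, so rows that do not move let the fingers close. It gives the time, the measured TCP pose, the force, the opening and the grip force at its end, in the units of the state.
- get_obs(): the state, without advancing time (a new reading comes with each control period).
- read_camera(name): name is "scene" or "top"; returns a dict with "img" (480x640x3 uint8, blue, green, red), "fov_y" (degrees; the focal length in pixels is half the picture's height over the tangent of half this angle, whatever the lens; pixels are square), "cx", "cy" (the principal point, pixels), "distortion" ([k1, k2, p1, p2, k3] as OpenCV has them; the pictures are not rectified), "world_to_cam" (4x4, takes a point from world to camera coordinates). Camera axes: x right, y up, looking along -z (the intrinsics and any distortion apply to the point x, -y, -z); pixel columns grow to the right and rows downward; lengths in m; the calibration is good to about 2 mm. A picture is of the moment at which its call begins. There is no depth.
- hand_in(): hands the job in; it is judged then, once.
Trained networks look in the newest picture that a camera, given by its name, has taken for a name from the list of things; names that differ only in an ending like _2 or _b are one class to them, and where a whole thing is asked for, a point or a joint stands for the part that bears it (a point fixed in the world has none). Each returns a list of dicts, best first, with "confidence" (0 to 1); they miss things now and then, are a little off and sometimes report something else, mostly with a low value. They report only what shows in the picture. A call takes as long as a camera call. They do not tell look-alikes from the thing itself.
- recognise(camera, thing): "centre" ([column, row] in pixels, amid what is visible of it).
- outline_of(camera, thing): "pixels" (480x640 bool, what is visible of it) and "centre" ([column, row] in pixels, amid what is visible of it).
- place_of(camera, thing): "centre" ([column, row] in pixels: a listed point, or the origin of a listed thing).
The state is a dict: "t": time; "q": joint angles; "joint_vel": joint speeds; "joint_torque": joint torques, N m; "eef_pos": TCP position; "tool_rot": TCP orientation; "contact_force": force on the tool from outside, world axes, zero at the start; "torque": the same for the moment, N m; "gripper_width": opening from 0.0 (shut) to 1.0 (fully open); "grasp_force": force on a finger pad.
Only numpy, scipy, OpenCV 4.12 (cv2) and the standard library are available. Lean on these libraries where they do the work, as an engineer would, in place of code of your own. Each camera call takes 0.05 s, during which the arm holds its last target. There are 200 camera calls.

## Working session

There is one attempt and no reset: what is moved stays moved. The work goes in short steps, Python scripts to look and compute and a tool call to move; the robot and the scene stay as the last step left them, time stands still between calls to the robot, and variables do not carry over. Pictures are saved under pics/ and viewed, at most 10 in all, crops included, and the job is handed in when it is done.

Besides the shell and the picture viewer there is one more tool, called as name(argument=value, ...) on one line, values as JSON. carry_out: Moves the arm, as the interface text tells. Its arguments: {"type":"object","properties":{"rows":{"type":"string"},"claw":{"type":"number"},"force":{"type":"number"}},"required":["rows"]}

```bash
mkdir -p pics
cat > h.py <<'E'
from station import *
import numpy as np, cv2
def K(c):
    f=240/np.tan(np.radians(c['fov_y'])/2); return np.array([[f,0,c['cx']],[0,f,c['cy']],[0,0,1.]])
def ray(c,px,z):
    u=cv2.undistortPoints(np.array([[px]],float),K(c),np.array(c['distortion'],float))[0,0]
    T=np.array(c['world_to_cam']);R=T[:3,:3];o=-R.T@T[:3,3]
    d=R.T@np.array([u[0],-u[1],-1.]);return o+d*(z-o[2])/d[2]
def proj(c,P):
    P=np.atleast_2d(P).astype(float);T=np.array(c['world_to_cam']);p=P@T[:3,:3].T+T[:3,3]
    p=p*[1,-1,-1];return cv2.projectPoints(p,np.zeros(3),np.zeros(3),K(c),np.array(c['distortion'],float))[0][:,0]
E
python3 - <<'E'
from h import *
for n in ['scene','top']:
    c=read_camera(n);cv2.imwrite(f'pics/{n}0.png',c['img'])
    T=np.array(c['world_to_cam']);print(n,-T[:3,:3].T@T[:3,3],c['fov_y'],c['distortion'])
    for t,z in [('tape_a',0),('tape_c',0.012),('lever_handle',.072),('lever_hinge',.042),('tray',0),('tray_stop',.012),('red_tin',0),('sanding_block',0)]:
        for r in place_of(n,t)[:6]:print(t,np.round(r['centre']),round(r['confidence'],2),np.round(ray(c,r['centre'],z),3))
print(get_obs())
E
```

```text
scene [0.95722662 1.47458305 0.7632078 ] 45.06676924377801 [-0.0067893  0.         0.         0.         0.       ]
tape_a [376. 260.] 0.94 [0.398 0.065 0.   ]
tape_a [383. 310.] 0.87 [0.475 0.329 0.   ]
tape_a [373. 283.] 0.86 [0.454 0.197 0.   ]
tape_a [340. 234.] 0.76 [ 0.448 -0.131  0.   ]
tape_a [411. 334.] 0.71 [0.452 0.448 0.   ]
tape_a [328. 221.] 0.65 [ 0.454 -0.247  0.   ]
tape_c [376. 260.] 0.94 [0.407 0.087 0.012]
tape_c [383. 310.] 0.87 [0.483 0.347 0.012]
tape_c [373. 283.] 0.86 [0.462 0.217 0.012]
tape_c [340. 234.] 0.76 [ 0.456 -0.106  0.012]
tape_c [411. 334.] 0.71 [0.46  0.464 0.012]
tape_c [328. 221.] 0.65 [ 0.461 -0.22   0.012]
lever_handle [306. 264.] 0.59 [0.636 0.177 0.072]
lever_handle [301. 242.] 0.33 [0.617 0.045 0.072]
lever_hinge [269. 248.] 0.83 [ 0.699 -0.005  0.042]
tray [302. 254.] 0.85 [ 0.598 -0.022  0.   ]
tray_stop [298. 239.] 0.92 [ 0.591 -0.104  0.012]
red_tin [314. 319.] 0.86 [0.653 0.327 0.   ]
sanding_block [267. 211.] 0.6 [ 0.636 -0.387  0.   ]
top [-0.30928077  0.42042473  1.27001657] 46.72643291282612 [-0.17454627  0.          0.          0.          0.        ]
{'t': 0.9, 'q': array([ 1.12088589,  0.47698916,  0.02240102,  1.55544197, -0.01151836,
        1.10929176, -0.08308516]), 'joint_vel': array([-1.83837634e-05, -2.16851592e-04, -1.30313615e-03,  3.43490510e-04,
       -1.05532089e-03, -9.22050471e-04, -1.62757162e-03]), 'joint_torque': array([ 2.75073980e-04, -5.96326733e+01,  1.60619561e+00, -2.81556094e+01,
        1.23650106e-02,  1.47858857e-03, -2.24347832e-05]), 'eef_pos': array([ 0.22626417, -0.63594432,  0.20519744]), 'tool_rot': array([-4.48499196e-06,  9.85432558e-01,  1.70066675e-01,  1.40861421e-05]), 'contact_force': array([0.44607775, 0.39243286, 0.79309845]), 'torque': array([ 0.01157213,  0.02430872, -0.01044853]), 'grasp_force': 0.0, 'gripper_width': 1.0002033729867374}
```

View pics/scene0.png

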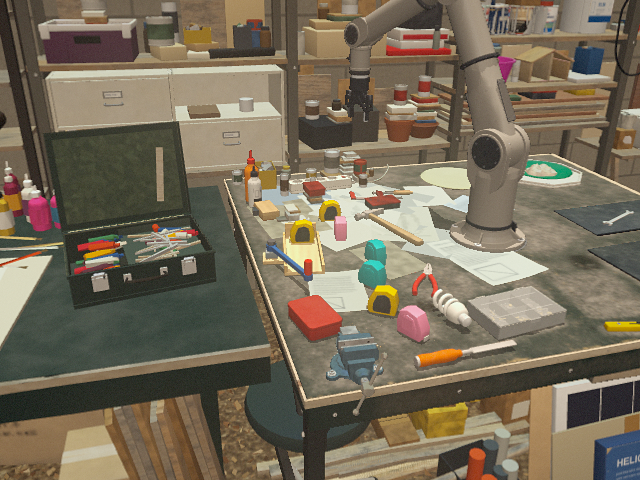

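View pics/top0.png

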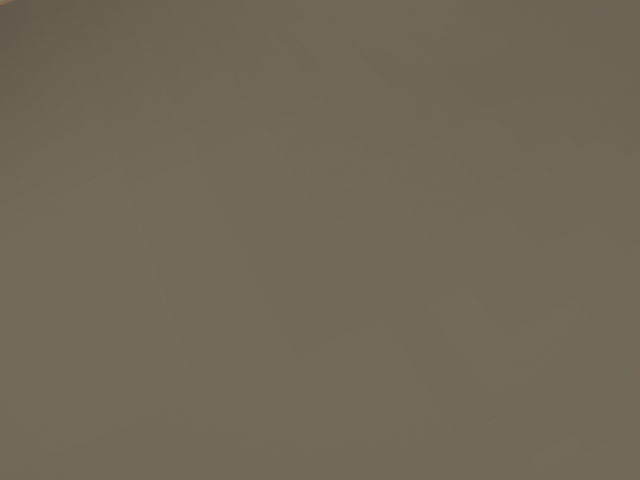

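The scene view shows the yellow tapes at (383,301) on the left, (330,210) on the right, and (302,232) in the tray. The lever grip is at (308,267). There are pink look-alikes at (341,228) and (413,322), and turquoise ones at (375,250) and (372,273). The top view is blocked, showing plain brown-grey, so I'll find out by what.

carry_out(rows="30 40 20 0;30 40 20 0;30 40 20 0;30 40 0 0;30 40 0 0")

```text
t: 1.52
eef_pos: [0.3772, -0.4347, 0.2658]
tool_rot: [0.001, 0.985, 0.17, 0.0]
contact_force: [0.2, 0.4, 0.8]
gripper_width: 1.002
grasp_force: 0.0
```

Run:
```python
from h import *
c=read_camera('top');T=np.array(c['world_to_cam']);print('dir',-T[2,:3],'up',T[1,:3],c['cx'],c['cy'],c['img'].std(axis=(0,1)))
print([np.round(ray(c,p,0),2) for p in [(320,240),(0,0),(640,0),(0,480),(640,480)]])
print(get_obs()['eef_pos'],get_obs()['t'])
s=read_camera('scene');cv2.imwrite('pics/sc1.png',cv2.resize(s['img'][190:350,240:440],None,fx=3.7,fy=3.7,interpolation=cv2.INTER_CUBIC))
cv2.imwrite('pics/top1.png',c['img'])
```

```text
dir [ 0.56189064 -0.25228426 -0.78780173] up [ 0.71021766 -0.34114352  0.61580189] 313.18010106246345 239.17370203297946 [2.2252831  2.46777151 2.48033227]
[array([ 0.59, -0.  ,  0.  ]), array([2.79, 0.83, 0.  ]), array([ 1.3 , -2.21,  0.  ]), array([0.26, 1.  , 0.  ]), array([-0.39, -0.38,  0.  ])]
[ 0.38295697 -0.42774494  0.26565633] 1.575
```

View pics/sc1.png

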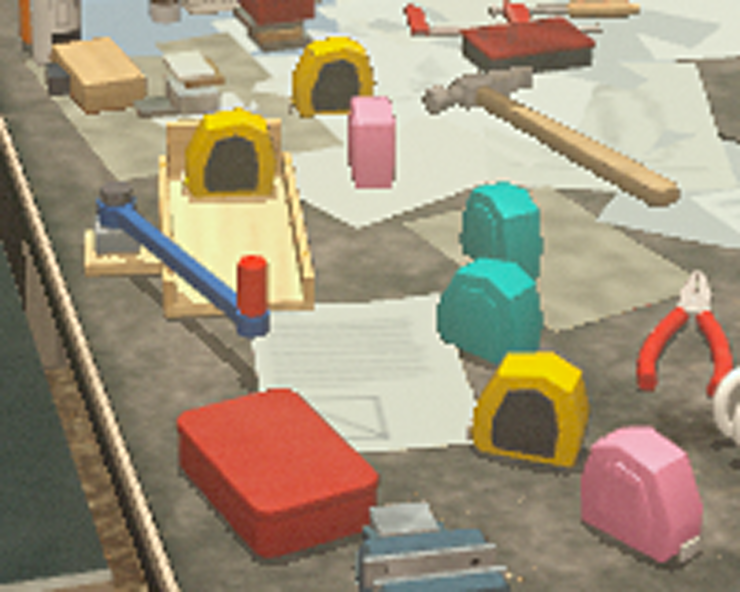

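```bash
cat > fit.py <<'E'
from h import *
from scipy.optimize import least_squares, minimize
s=read_camera('scene');img=s['img'];hsv=cv2.cvtColor(img,cv2.COLOR_BGR2HSV)
def W(p,P):  # pose x,y,yaw
    P=np.atleast_2d(P);c,q=np.cos(p[2]),np.sin(p[2])
    return np.c_[p[0]+c*P[:,0]-q*P[:,1],p[1]+q*P[:,0]+c*P[:,1],P[:,2]]
H=np.array([.09,.024,0]);
def grip(a=0,z=.070):
    t=np.pi-1.1+a;return H+[.21*np.cos(t),.21*np.sin(t),z]
def hullpts(p,z0,pr):
    w2,z1,w3=pr;pf=[(-.039,0),(.039,0),(.039,z1),(-.039,z1),(w2,.056),(-w2,.056),(w3,.068),(-w3,.068)]
    return W(p,[(sx*.0195,a,b+z0) for sx in(-1,1) for a,b in pf])
def maskof(p,z0,pr,box,k=8):
    q=proj(s,hullpts(p,z0,pr));x0,y0,x1,y1=box
    m=np.zeros(((y1-y0)*k,(x1-x0)*k),np.uint8)
    q=((q+.5-[x0,y0])*k*16).astype(np.int32)
    cv2.fillConvexPoly(m,cv2.convexHull(q),255,shift=4)
    return cv2.resize(m,(x1-x0,y1-y0),interpolation=cv2.INTER_AREA)/255.
E
cat > f1.py <<'E'
from fit import *
red=cv2.inRange(hsv,(0,150,90),(8,255,255))[255:278,300:315]
ys,xs=np.nonzero(red);g=np.array([xs.mean()+300,ys.mean()+255]);print('red',g,xs.min(),xs.max(),ys.min()+255,ys.max()+255)
obs=[((0,0,0),place_of('scene','tray')[0]['centre'],1),((0,-.1,.012),place_of('scene','tray_stop')[0]['centre'],1),((.09,.024,.042),place_of('scene','lever_hinge')[0]['centre'],1),
(grip(0),g,1),((-.056,.125,0),(240+313/3.7,190+307/3.7),1),((.056,.125,0),(240+163/3.7,190+316/3.7),1)]
P=np.array([o[0] for o in obs]);Q=np.array([o[1] for o in obs])
r=least_squares(lambda p:(proj(s,W(p,P))-Q).ravel(),[.598,-.02,-.09],loss='soft_l1')
print('tray',r.x,'\n',np.round(r.fun.reshape(-1,2),1));T=r.x
print('grip world',W(T,grip(0)))
mm=[]
for nm,seed,z0 in [('L',(383,310),0),('R',(328,221),0),('C',(302,240),.012)]:
    d=[o for o in outline_of('scene','tape_a') if abs(o['centre'][0]-seed[0])<12 and -22<o['centre'][1]-seed[1]<8]
    m=d[0]['pixels'];ys,xs=np.nonzero(m);print(nm,d[0]['confidence'],m.sum(),xs.min(),xs.max(),ys.min(),ys.max())
    box=(xs.min()-12,ys.min()-12,xs.max()+13,ys.max()+13)
    p0=ray(s,seed,z0);mm.append((m[box[1]:box[3],box[0]:box[2]].astype(float),box,z0,p0[:2]))
pr=np.array([.033,.03,.02])
def cost(v,i,pr):
    m,b,z0,_=mm[i];return np.abs(maskof(v,z0,pr,b)-m).sum()
X=[None]*3
for it in range(2):
  for i in range(3):
    best=None
    for y0 in ([X[i][2]] if it else np.arange(0.57,2.6,.25)):
        st=X[i] if it else np.r_[mm[i][3],y0]
        o=minimize(cost,st,args=(i,pr),method='Nelder-Mead',options=dict(initial_simplex=np.vstack([st,st+[.02,0,0],st+[0,.02,0],st+[0,0,.2]]),xatol=1e-5))
        if not it: print('LRC'[i],np.round(o.x,3),round(o.fun,1))
        if best is None or o.fun<best.fun:best=o
    X[i]=best.x
  f=lambda v:sum(cost(X[i],i,v) for i in range(3))
  o=minimize(f,pr,method='Nelder-Mead',options=dict(initial_simplex=np.vstack([pr,pr+[.004,0,0],pr+[0,.006,0],pr+[0,0,.005]])));pr=np.clip(o.x,0,.056);print(pr,o.fun)
for i in range(3):
  print('LRC'[i],np.round(X[i],4),round(cost(X[i],i,pr),1))
im=cv2.resize(img[190:350,240:440],None,fx=3.7,fy=3.7,interpolation=cv2.INTER_CUBIC)
def D(q,col,cl=True): cv2.polylines(im,[(((q+.5-[240,190])*3.7)).astype(np.int32).reshape(-1,1,2)],cl,col,1)
for i in range(3): D(cv2.convexHull(proj(s,hullpts(X[i],mm[i][2],pr)).astype(np.float32)),(255,0,255))
for z in(0,.032): 
  for x in(-.056,.056): D(proj(s,W(T,[(x,-.1,z),(x,.125,z)])),(0,255,0),False)
D(proj(s,W(T,[(-.048,-.1,.012),(.048,-.1,.012),(.048,.125,.012),(-.048,.125,.012)])),(255,255,0))
D(proj(s,W(T,[(.09,.024,.05),grip(0,.05),grip(0,.09)])),(0,255,255),False)
cv2.imwrite('pics/fit.png',im)
E
python3 f1.py
```

```text
red [307.5785124  266.56198347] 4 11 259 274
tray [ 0.60493714 -0.01881065 -0.14874229] 
 [[-1.  -1.3]
 [ 0.3 -0.6]
 [ 0.9 -0.8]
 [ 1.2  0.4]
 [-0.7  1.1]
 [-0.5  0.7]]
grip world [[0.63103176 0.19079018 0.07      ]]
L 0.91 797 366 399 285 315
R 0.84 391 318 341 200 221
C 0.83 513 289 314 219 242
L [0.48  0.334 0.284] 201.8
L [0.48  0.331 1.117] 173.7
L [0.48  0.332 1.137] 173.7
L [0.48  0.331 1.119] 173.6
L [0.48  0.332 1.137] 173.6
L [0.481 0.339 2.162] 198.0
L [0.481 0.339 2.161] 198.0
L [0.481 0.339 2.154] 197.6
L [0.481 0.339 2.173] 198.3
R [ 0.446 -0.253  0.292] 124.3
R [ 0.445 -0.261  1.259] 114.0
R [ 0.445 -0.259  1.254] 114.3
R [ 0.444 -0.264  1.274] 114.2
R [ 0.448 -0.249  1.272] 118.8
R [ 0.441 -0.271  2.321] 95.0
R [ 0.442 -0.27   2.346] 94.9
R [ 0.442 -0.271  2.359] 94.8
R [ 0.442 -0.273  2.347] 95.0
C [ 0.583 -0.085  0.338] 108.5
C [ 0.581 -0.097  1.317] 99.5
C [ 0.581 -0.094  1.32 ] 100.3
C [ 0.581 -0.097  1.317] 99.4
C [ 0.581 -0.096  1.325] 100.5
C [ 0.584 -0.084  2.354] 109.3
C [ 0.584 -0.084  2.356] 109.4
C [ 0.584 -0.084  2.357] 109.4
C [ 0.584 -0.084  2.346] 109.6
[0.01333585 0.03792684 0.        ] 249.94509803921568
[0.02235767 0.02132196 0.        ] 180.7098039215686
L [0.4769 0.3285 1.0997] 86.3
R [ 0.4396 -0.2774  2.2791] 51.9
C [ 0.5803 -0.0974  1.3101] 42.4
```

View pics/fit.png

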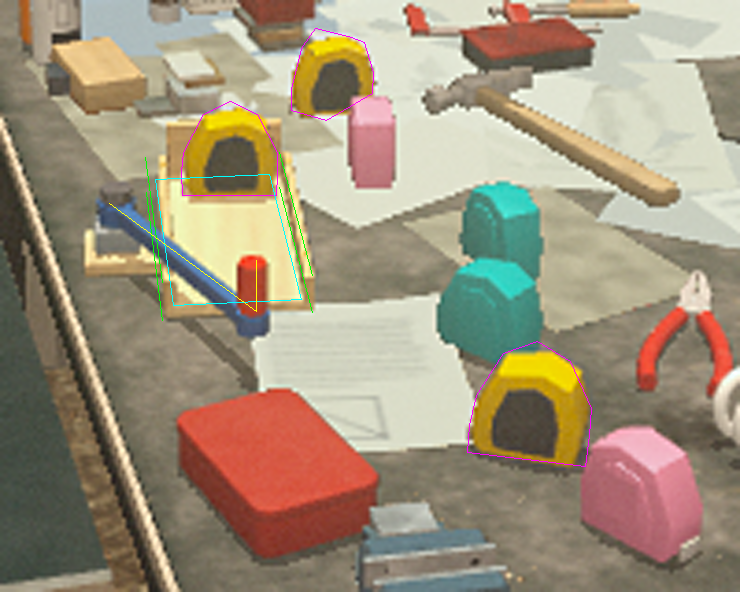

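The outline masks come out too wide, and the tray overlay is rotated a few degrees from the real rails. I'll zoom in and use colour masks.

Run:
```python
from fit import *
acc=np.mean([read_camera('scene')['img'].astype(float) for _ in range(6)],0).astype(np.uint8)
np.save('acc.npy',acc)
R=lambda a,f:cv2.resize(a,None,fx=f,fy=f,interpolation=cv2.INTER_CUBIC)
a=R(acc[214:280,260:330],8)  # 528x560
b=R(acc[280:322,362:402],6);c=R(acc[196:226,314:346],6)
o=np.zeros((528,800,3),np.uint8);o[:,:560]=a;o[:252,560:800]=b;o[260:440,560:752]=c
for k in range(0,70,10): cv2.putText(o,str(260+k),(k*8,10),0,.35,(0,0,255));cv2.line(o,(k*8,0),(k*8,527),(0,0,0),1) 
for k in range(6,66,10): cv2.putText(o,str(214+k),(0,k*8),0,.35,(0,0,255));cv2.line(o,(0,k*8),(559,k*8),(0,0,0),1)
cv2.imwrite('pics/zoom.png',o)
```

```text
(no output)
```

View pics/zoom.png

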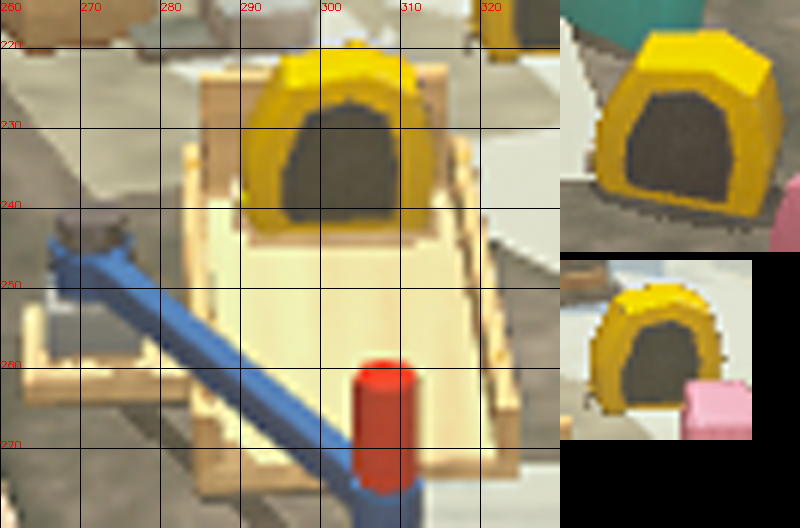

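```bash
cat > f2.py <<'E'
from fit import *
pa=lambda u,v:np.array([260+(u+.5)/8-.5,214+(v+.5)/8-.5])
obs=[((.056,.125,0),(198,495)),((-.056,.125,0),(519,474)),((-.056,.125,.032),(519,408)),((-.048,.125,.012),(497,461)),((.056,.125,.032),(195,432)),
((.048,-.1,.06),(202,80)),((-.048,-.1,.06),(447,78)),((.048,-.1,.012),(210,195)),((.056,-.1,.032),(186,148)),((-.056,-.1,.032),(468,140)),
(grip(0,.090),(386,375)),(grip(0,.052),(386,488))]
P=np.array([o[0] for o in obs]);Q=np.array([pa(*o[1]) for o in obs])
r=least_squares(lambda p:(proj(s,W(p,P))-Q).ravel(),[.6,-.02,-.09],loss='soft_l1')
J=r.jac;print('tray',np.round(r.x,4),'sd',np.sqrt(np.diag(np.linalg.inv(J.T@J))),'\n',np.round(r.fun.reshape(-1,2),1).tolist())
T=r.x;print('grip',W(T,grip(0)))
pl=lambda u,v:np.array([362+(u-560+.5)/6-.5,280+(v+.5)/6-.5]); pc=lambda u,v:np.array([314+(u-560+.5)/6-.5,196+(v-260+.5)/6-.5])
for n,z,pts in [('L',0,[pl(597,190),pl(753,217)]),('C',.012,[pa(247,229),pa(432,231)]),('R',0,[pc(600,412),pc(700,408)])]:
    A,B=[ray(s,p,z) for p in pts];print(n,A,B,np.linalg.norm(A-B),'dir',np.arctan2(*(A-B)[1::-1]))
E
python3 f2.py
```

```text
tray [ 0.5989 -0.0154 -0.1909] sd [0.0011417  0.00214293 0.0072583 ] 
 [[-0.3, 0.7], [0.1, 2.1], [0.2, 0.0], [-0.0, -0.1], [-0.2, -1.8], [-0.0, 0.1], [0.6, -0.4], [-0.7, -0.0], [-0.5, 0.0], [0.5, 0.1], [0.1, 0.1], [0.1, -1.0]]
grip [[0.63384445 0.19290713 0.07      ]]
L [0.51518552 0.32659788 0.        ] [0.46056048 0.36223049 0.        ] 0.06521946383187384 dir -0.5779992437699285
C [ 0.61783473 -0.08816205  0.012     ] [ 0.54999566 -0.06887151  0.012     ] 0.07052845719259376 dir -0.2770446899782575
R [ 4.78488131e-01 -2.52472636e-01 -1.11022302e-16] [ 4.22412792e-01 -2.44102164e-01 -1.11022302e-16] 0.05669663578173556 dir -0.1481777937561128
```

```bash
cat > f3.py <<'E'
from fit import *
import sys
acc=np.load('acc.npy') if len(sys.argv)<2 else img
hs=cv2.cvtColor(acc,cv2.COLOR_BGR2HSV)
yel=cv2.inRange(hs,(19,150,100),(32,255,255))
pink=cv2.dilate(cv2.inRange(hs,(150,50,100),(179,200,255)),np.ones((3,3)))
S=[('L',(362,280,402,322),0,(.48,.33,1.0)),('R',(314,196,346,226),0,(.44,-.26,1.3)),('C',(286,214,318,248),.012,(.583,-.09,1.35))]
tg=[]
for n,b,z,_ in S:
    y=yel[b[1]:b[3],b[0]:b[2]].copy()
    cs=max(cv2.findContours(y,0,2)[0],key=cv2.contourArea)
    m=np.zeros_like(y);cv2.fillPoly(m,[cv2.convexHull(cs)],1);
    w=1-(pink[b[1]:b[3],b[0]:b[2]]>0)*(1. if n=='R' else 0.)
    print(n,m.sum());tg.append((m.astype(float),w))
def hp(p,z0,pr):
    w0,z1,w2,w3,w4,t1=pr
    pf=[(-w0,0,.0195),(w0,0,.0195),(.039,z1,.0195),(-.039,z1,.0195),(w2,.05,.0195),(-w2,.05,.0195),(w3,.06,.0195),(-w3,.06,.0195),(w4,.068,t1),(-w4,.068,t1)]
    return W(p,[(sx*t,a,b+z0) for sx in(-1,1) for a,b,t in pf])
import fit; fit.hullpts=hp
def cost(v,i,pr):
    n,b,z,_=S[i];m,w=tg[i];return (w*np.abs(maskof(v,z,pr,b)-m)).sum()
pr=np.array([.037,.02,.035,.027,.016,.014]);X=[None]*3
def nm(f,x,d):
    for _ in range(3): x=minimize(f,x,method='Nelder-Mead',options=dict(initial_simplex=np.vstack([x]+[x+np.eye(len(x))[k]*d[k] for k in range(len(x))]),maxiter=300)).x
    return x
for it in range(3):
    for i in range(3):
        c=[nm(lambda v:cost(v,i,pr),np.r_[(X[i] if it else S[i][3])[:2],y0],[.01,.01,.1]) for y0 in ([X[i][2]] if it else np.array([-.5,0,.5])+S[i][3][2])]
        X[i]=min(c,key=lambda v:cost(v,i,pr))
    if it<2:
        pen=lambda v:sum(cost(X[i],i,v) for i in range(3))+1e5*(max(0,v[0]-.039)+max(0,v[2]-.039)+max(0,v[3]-.039)+max(0,v[5]-.0195)+max(0,.01-v[5])+max(0,.005-v[1])+max(0,v[1]-.04))
        pr=nm(pen,pr,[-.003,.005,.003,.003,.003,.002])
    print(np.round(pr,4),[(np.round(X[i],3).tolist(),round(cost(X[i],i,pr),1)) for i in range(3)])
for i in range(3):
  print('LRC'[i],[(a,round(nm(lambda v:cost(np.r_[v,a],i,pr)if 1 else 0,X[i][:2],[.005,.005])[0],3),round(cost(np.r_[nm(lambda v:cost(np.r_[v,a],i,pr),X[i][:2],[.005,.005]),a],i,pr),1)) for a in (.8,1.,1.2,1.4,1.6,1.8)])
np.save('pr.npy',pr)
E
python3 f3.py
```

```text
L 793
R 393
C 528
[0.0267 0.0167 0.0306 0.0199 0.0124 0.0122] [([0.48, 0.333, 1.127], np.float64(73.5)), ([0.445, -0.254, 1.319], np.float64(30.5)), ([0.582, -0.09, 1.335], np.float64(32.6))]
[0.0286 0.0187 0.0297 0.0198 0.0106 0.01  ] [([0.479, 0.331, 1.048], np.float64(57.0)), ([0.444, -0.258, 1.332], np.float64(21.9)), ([0.581, -0.09, 1.341], np.float64(31.2))]
[0.0286 0.0187 0.0297 0.0198 0.0106 0.01  ] [([0.478, 0.331, 1.03], np.float64(55.3)), ([0.444, -0.259, 1.331], np.float64(21.3)), ([0.581, -0.091, 1.356], np.float64(30.7))]
L [(0.8, np.float64(0.478), np.float64(79.4)), (1.0, np.float64(0.478), np.float64(56.4)), (1.2, np.float64(0.478), np.float64(72.1)), (1.4, np.float64(0.476), np.float64(106.8)), (1.6, np.float64(0.477), np.float64(128.2)), (1.8, np.float64(0.477), np.float64(123.3))]
R [(0.8, np.float64(0.445), np.float64(50.1)), (1.0, np.float64(0.445), np.float64(41.4)), (1.2, np.float64(0.445), np.float64(28.7)), (1.4, np.float64(0.443), np.float64(23.7)), (1.6, np.float64(0.443), np.float64(42.9)), (1.8, np.float64(0.443), np.float64(49.1))]
C [(0.8, np.float64(0.581), np.float64(66.9)), (1.0, np.float64(0.581), np.float64(56.3)), (1.2, np.float64(0.582), np.float64(40.2)), (1.4, np.float64(0.58), np.float64(31.8)), (1.6, np.float64(0.58), np.float64(52.0)), (1.8, np.float64(0.58), np.float64(64.9))]
```

carry_out(rows="17 44 0 -8.2;17 44 0 -8.2;17 44 -20 -8.2;17 44 -20 -8.2;0 0 0 0;0 0 0 0", claw=70, force=40)

```text
t: 3.18
eef_pos: [0.4443, -0.2605, 0.2255]
tool_rot: [0.0, 0.993, -0.115, 0.0]
contact_force: [-0.4, -0.8, 0.5]
gripper_width: 0.823
grasp_force: 0.0
```

```bash
cat > st.py <<'E'
from h import *
o=get_obs();q=o['tool_rot'];print(o['t'],np.round(o['eef_pos'],4),'yaxis',np.round((2*np.arctan2(q[2],q[1])-np.pi/2)%np.pi,3),'w',o['gripper_width'],o['q'][[0,6]])
E
python3 st.py;python3 - <<'E'
from h import *
c=read_camera('top');print(c['img'].std())
s=read_camera('scene');a=s['img']
cv2.imwrite('pics/r1.png',np.hstack([cv2.resize(a[165:240,300:370],None,fx=6,fy=6,interpolation=2),cv2.resize(c['img'],(350,450))]))
E
```

```text
3.175 [ 0.4443 -0.2605  0.2255] yaxis 1.341 w 0.8227538102526699 [ 0.51355499 -1.41882703]
10.223253202686905
```

View pics/r1.png

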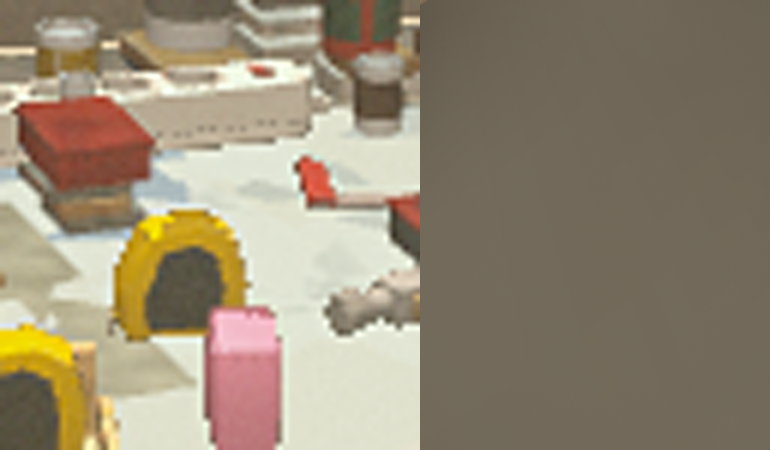

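The right tape is unobstructed (crop 180,270), with the pink one in front of it. The top camera is still blocked, so I'll do without it. Descending.

carry_out(rows="0 0 -50 0;0 0 -50 0;0 0 -40 0;0 0 -30 0;0 0 -20 0;0 0 -10 0;0 0 0 0")

```text
t: 4.15
eef_pos: [0.444, -0.2607, 0.0251]
tool_rot: [0.0, 0.993, -0.116, -0.0]
contact_force: [0.1, 0.4, 0.8]
gripper_width: 0.818
grasp_force: 0.0
```

carry_out(rows="0 0 0 0;0 0 0 0;0 0 0 0;0 0 0 0;0 0 0 0;0 0 0 0", claw=20, force=40)

```text
t: 4.9
eef_pos: [0.445, -0.2603, 0.0264]
tool_rot: [0.0, 0.993, -0.115, 0.001]
contact_force: [-1.1, 0.8, 6.4]
gripper_width: 0.407
grasp_force: 36.9
```

```bash
python3 st.py; python3 f3.py now | sed -n 4,6p
```

```text
4.9 [ 0.445  -0.2603  0.0264] yaxis 1.34 w 0.4069503540159732 [ 0.49444519 -1.47228941]
[0.0283 0.0182 0.0299 0.0186 0.0149 0.0103] [([0.48, 0.332, 1.128], np.float64(71.1)), ([0.472, -0.221, -0.236], np.float64(105.3)), ([0.582, -0.09, 1.325], np.float64(33.1))]
[0.0296 0.0192 0.0292 0.0165 0.0126 0.0101] [([0.478, 0.331, 1.041], np.float64(52.8)), ([0.472, -0.223, -0.244], np.float64(104.4)), ([0.581, -0.091, 1.364], np.float64(31.8))]
[0.0296 0.0192 0.0292 0.0165 0.0126 0.0101] [([0.478, 0.331, 1.028], np.float64(51.5)), ([0.472, -0.223, -0.244], np.float64(104.4)), ([0.58, -0.093, 1.379], np.float64(31.5))]
```

carry_out(rows="0 0 20 0;0 0 40 0;0 0 50 0;0 0 50 0;0 0 0 0;0 0 0 0")

```text
t: 5.7
eef_pos: [0.4435, -0.2597, 0.1847]
tool_rot: [-0.0, 0.993, -0.115, -0.0]
contact_force: [-0.4, 0.7, -3.1]
gripper_width: 0.407
grasp_force: 37.9
```

```bash
python3 st.py
python3 - <<'E'
from h import *
s=read_camera('scene');a=s['img']
p=proj(s,[get_obs()['eef_pos']])[0].astype(int);print(p)
x,y=p[0]-50,p[1]-50
cv2.imwrite('pics/r2.png',cv2.resize(a[y:y+95,x:x+110],None,fx=6,fy=6,interpolation=2))
E
```

```text
5.7 [ 0.4435 -0.2597  0.1847] yaxis 1.34 w 0.4070038360464559 [ 0.51463402 -1.42862327]
[330 167]
```

View pics/r2.png

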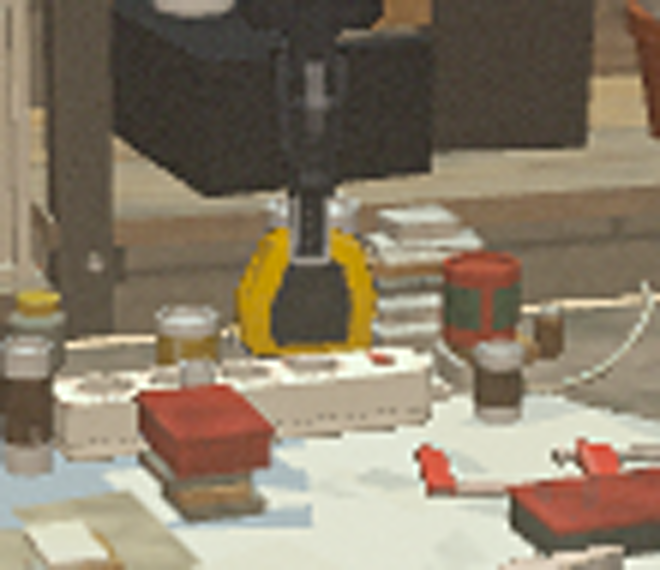

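It's held upright and well centred: the tape spans crop x 237–377, with the finger at 313. Carrying it to the middle slot.

carry_out(rows="30 47 0 2.3;30 47 0 0;30 47 0 0;30 47 0 0;31 46.5 0 0;0 0 -30 0;0 0 -25 0;0 0 0 0;0 0 0 0")

```text
t: 6.88
eef_pos: [0.5952, -0.0256, 0.1301]
tool_rot: [-0.0, 0.995, -0.095, -0.0]
contact_force: [-0.0, 0.2, -1.4]
gripper_width: 0.403
grasp_force: 38.1
```

```bash
python3 st.py
python3 - <<'E'
from h import *
s=read_camera('scene');a=s['img']
cv2.imwrite('pics/r3.png',cv2.resize(a[195:280,260:340],None,fx=7,fy=7,interpolation=2))
E
```

```text
6.875 [ 0.5952 -0.0256  0.1301] yaxis 1.38 w 0.40289621160700145 [ 0.12154702 -1.93443236]
```

View pics/r3.png

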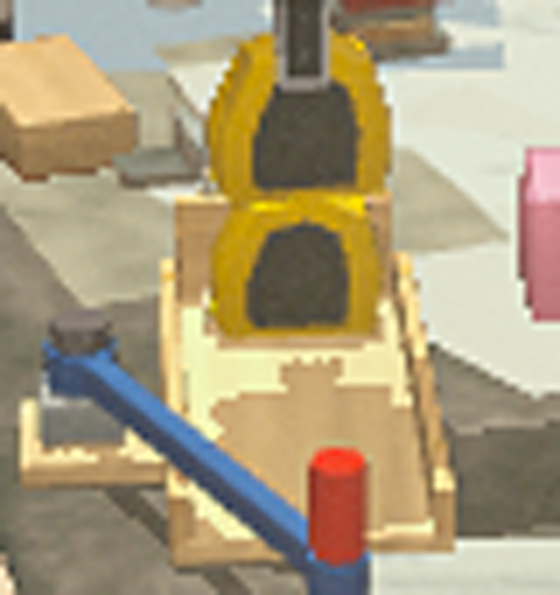

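```bash
cat > chk.py <<'E'
from fit import *
import sys
pr=np.load('pr.npy')
def hp(p,z0):
    w0,z1,w2,w3,w4,t1=pr
    pf=[(-w0,0,.0195),(w0,0,.0195),(.039,z1,.0195),(-.039,z1,.0195),(w2,.05,.0195),(-w2,.05,.0195),(w3,.06,.0195),(-w3,.06,.0195),(w4,.068,t1),(-w4,.068,t1)]
    return W(p,[(sx*t,a,b+z0) for sx in(-1,1) for a,b,t in pf])
o=get_obs();e=o['eef_pos'];q=o['tool_rot'];ya=(2*np.arctan2(q[2],q[1])-np.pi/2)%np.pi
dz=float(sys.argv[1])
yel=cv2.inRange(hsv,(19,150,90),(32,255,255))
n=hp([e[0],e[1],ya],e[2]-dz);p=proj(s,n)
r0,r1=int(p[:,1].min())+6,int(p[:,1].max())-2;c0=int(p[:,0].min())-15;c1=int(p[:,0].max())+15
xs=[(np.nonzero(yel[r,c0:c1])[0].min()+c0,np.nonzero(yel[r,c0:c1])[0].max()+c0) for r in range(r0,r1)]
print('obs min/max col',min(x[0] for x in xs),max(x[1] for x in xs))
for d in (-.006,-.003,0,.003,.006):
    v=e[:2]+d*np.array([np.sin(ya),-np.cos(ya)]);k=proj(s,hp([*v,ya],e[2]-dz));print(d,k[:,0].min(),k[:,0].max(),k[:,1].max())
E
python3 chk.py .0264
```

```text
obs min/max col 289 314
-0.006 290.4124134466545 318.1216115281407 224.17795478638197
-0.003 289.3804073824977 317.07500754185776 224.2025375103738
0 288.34812518981227 316.0281148349202 224.22712746288053
0.003 287.31556689185146 314.9809334276556 224.25172464378684
0.006 286.2827325120278 313.9334633405574 224.27632905297384
```

carry_out(rows="0 0 -30 0;0 0 -30 0;0 0 -20 0;0 0 -8 0;0 0 -3 0;0 0 -1 0;0 0 0 0")

```text
t: 7.85
eef_pos: [0.5958, -0.0255, 0.039]
tool_rot: [-0.0, 0.995, -0.095, 0.001]
contact_force: [0.3, -0.5, -2.2]
gripper_width: 0.404
grasp_force: 38.1
```

```bash
python3 st.py; python3 chk.py .0264
```

```text
7.85 [ 0.5958 -0.0255  0.039 ] yaxis 1.38 w 0.40417029449962794 [ 0.1023833 -1.9706794]
obs min/max col 284 315
-0.006 290.9080824761265 318.0039127641727 253.08305799272784
-0.003 289.8990563726131 316.9809701861733 253.1110944881582
0 288.88976526119535 315.9577508211892 253.13913775669505
0.003 287.88020916280675 314.93425468743277 253.16718779716493
0.006 286.8703880985262 313.910481803268 253.19524460838977
```

carry_out(rows="0 0 -1 0;0 0 0 0;0 0 0 0;0 0 0 0", claw=46)

```text
t: 8.4
eef_pos: [0.5954, -0.0255, 0.0373]
tool_rot: [-0.0, 0.995, -0.095, 0.0]
contact_force: [0.8, 0.2, 0.5]
gripper_width: 0.537
grasp_force: 0.0
```

carry_out(rows="0 0 20 0;0 0 40 0;0 0 50 0;-15 40 40 -4;-20 50 0 -4;-20 60 0 -4;-20 60 0 -4;-20 60 0 -4")

```text
t: 9.4
eef_pos: [0.5005, 0.2443, 0.189]
tool_rot: [-0.001, 0.963, -0.268, 0.001]
contact_force: [0.4, 0.0, 0.5]
gripper_width: 0.537
grasp_force: 0.0
```

```bash
python3 st.py
python3 - <<'E'
from h import *
s=read_camera('scene');a=s['img']
cv2.imwrite('pics/r4.png',cv2.resize(a[180:330,250:420],None,fx=4,fy=4,interpolation=2))
E
```

```text
9.4 [0.5005 0.2443 0.189 ] yaxis 1.029 w 0.5374102328968715 [-0.31929357 -2.78153532]
```

View pics/r4.png

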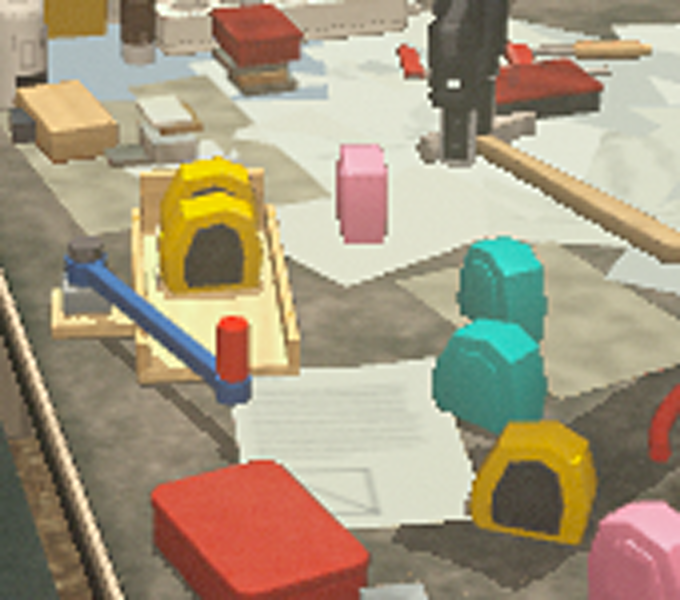

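The middle tape stands neatly in the tray. Joint 7 is close to its range limit, so I'll turn the tool half a turn (same grasp) on the way to the left tape.

carry_out(rows="0 0 0 10;0 0 0 10;0 0 0 10;0 0 0 10;0 0 0 10;0 0 0 10;0 0 0 10;0 0 0 10;0 0 0 10;0 0 0 10", claw=66)

```text
t: 10.7
eef_pos: [0.5013, 0.2421, 0.1886]
tool_rot: [0.0, 0.822, 0.569, 0.001]
contact_force: [0.7, -0.8, -0.8]
gripper_width: 0.771
grasp_force: 0.0
```

carry_out(rows="-5 20 0 10;-5 20 0 10;-5 20 0 10;-6 27 0 10;0 0 0 10;0 0 0 10;0 0 0 10;0 0 0 10;0 0 0 0;0 0 0 0")

```text
t: 11.95
eef_pos: [0.4802, 0.3292, 0.1878]
tool_rot: [0.0, 0.268, 0.963, 0.0]
contact_force: [0.1, 0.3, 0.6]
gripper_width: 0.773
grasp_force: 0.0
```

```bash
python3 st.py; python3 f3.py now | sed -n 4,7p
```

```text
11.95 [0.4802 0.3292 0.1878] yaxis 1.028 w 0.7729358296631716 [-0.01096967 -0.06142124]Traceback (most recent call last):
  File "f3.py", line 11, in <module>
    cs=max(cv2.findContours(y,0,2)[0],key=cv2.contourArea)
ValueError: max() iterable argument is empty
```

Gripper occludes it now. Descending (first fit stands: 0.478, 0.331).

carry_out(rows="-1 2 -50 0;0 0 -50 0;0 0 -30 0;0 0 -20 0;0 0 -10 0;0 0 -2 0;0 0 0 0")

```text
t: 12.88
eef_pos: [0.4795, 0.3319, 0.0261]
tool_rot: [0.0, 0.267, 0.964, 0.001]
contact_force: [0.3, 0.6, -0.3]
gripper_width: 0.77
grasp_force: 0.0
```

carry_out(rows="0 0 0 0;0 0 0 0;0 0 0 0;0 0 0 0;0 0 0 0;0 0 0 0", claw=20, force=40)

```text
t: 13.62
eef_pos: [0.4796, 0.332, 0.0262]
tool_rot: [0.001, 0.267, 0.964, 0.001]
contact_force: [-0.2, -0.6, 6.5]
gripper_width: 0.387
grasp_force: 39.1
```

carry_out(rows="0 0 20 0;0 0 40 0;0 0 50 0;0 0 50 0;0 0 0 0;0 0 0 0")

```text
t: 14.38
eef_pos: [0.4786, 0.3305, 0.1849]
tool_rot: [-0.0, 0.267, 0.964, -0.001]
contact_force: [-0.8, 0.4, -3.5]
gripper_width: 0.386
grasp_force: 40.6
```

```bash
python3 st.py;python3 chk.py .026
```

```text
14.375 [0.4786 0.3305 0.1849] yaxis 1.031 w 0.38619875653816776 [-0.01480404 -0.06502878]
obs min/max col 370 403
-0.006 370.8158773615621 406.38220654132385 258.36258206731765
-0.003 369.5558045713137 405.1183425361299 258.1983432611862
0 368.29705128181814 403.8557798468554 258.0342758468581
0.003 367.03961566797386 402.5945167136143 257.87037958959667
0.006 365.7834959074565 401.33455137909846 257.70665425501215
```

carry_out(rows="22 -48 0 5;22 -48 0 5;22 -48 0 5;22 -48 0 5;22 -48 0 0;21 -50 0 0;0 0 -30 0;0 0 -25 0;0 0 0 0;0 0 0 0")

```text
t: 15.68
eef_pos: [0.6099, 0.0419, 0.1304]
tool_rot: [-0.0, 0.095, 0.995, 0.0]
contact_force: [-0.4, -0.2, -2.5]
gripper_width: 0.386
grasp_force: 40.6
```

```bash
python3 st.py;python3 chk.py .026;python3 - <<'E'
from h import *
s=read_camera('scene');a=s['img']
cv2.imwrite('pics/r5.png',cv2.resize(a[195:280,260:340],None,fx=7,fy=7,interpolation=2))
E
```

```text
15.675 [0.6099 0.0419 0.1304] yaxis 1.381 w 0.38634242025184323 [0.49051796 0.7483872 ]
obs min/max col 290 316
-0.006 290.6480271528457 319.4670193485284 234.05459051232256
-0.003 289.5760583387099 318.37939004135444 234.08195958022836
0 288.5037882551311 317.2914452648286 234.10933658456378
0.003 287.43121692538324 316.20318503860614 234.1367215248196
0.006 286.3583443729266 315.1146093825364 234.16411440048168
```

View pics/r5.png

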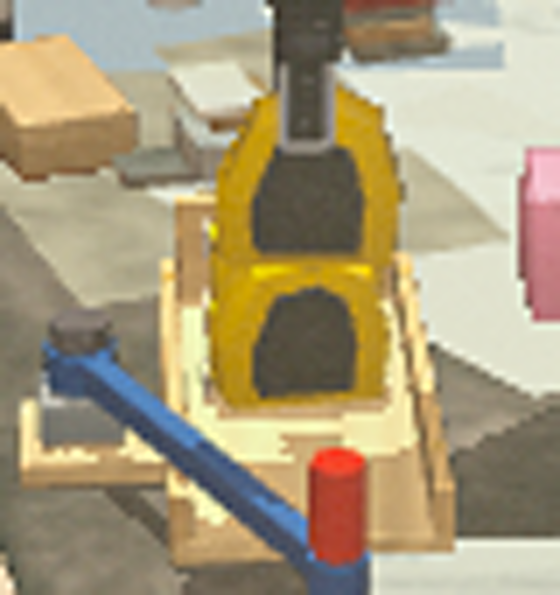

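The tape is held upright over the third slot, lined up with the middle one (crop x 215–400, against 210–388). Lowering and releasing.

carry_out(rows="0 0 -30 0;0 0 -30 0;0 0 -20 0;0 0 -8 0;0 0 -3 0;0 0 -1 0;0 0 0 0")

```text
t: 16.65
eef_pos: [0.6105, 0.0415, 0.0389]
tool_rot: [0.001, 0.095, 0.995, 0.0]
contact_force: [-0.4, 0.3, -3.4]
gripper_width: 0.384
grasp_force: 40.6
```

carry_out(rows="0 0 -1 0;0 0 0 0;0 0 0 0;0 0 0 0;0 0 0 0", claw=46)

```text
t: 17.27
eef_pos: [0.61, 0.0414, 0.0372]
tool_rot: [-0.0, 0.095, 0.995, 0.0]
contact_force: [-0.2, 0.9, 1.0]
gripper_width: 0.539
grasp_force: 0.0
```

carry_out(rows="0 0 20 0;0 0 40 0;0 0 50 0;0 0 30 0;0 0 0 0;0 0 0 0;0 0 0 0")

```text
t: 18.15
eef_pos: [0.6092, 0.0411, 0.1762]
tool_rot: [-0.001, 0.095, 0.995, -0.0]
contact_force: [-0.2, -0.2, 0.0]
gripper_width: 0.54
grasp_force: 0.0
```

```bash
python3 st.py
cat > lv.py <<'E'
from fit import *
T=np.array([.5989,-.0154,-.1909])
# lever angle from red grip
m=cv2.inRange(hsv,(0,150,90),(8,255,255))
for a in np.arange(0,1.15,.1):
    q=proj(s,W(T,grip(a,.08)))[0].astype(int);print(round(a,1),np.round(W(T,grip(a))[0],3),m[q[1]-2:q[1]+3,q[0]-2:q[0]+3].mean())
y=cv2.inRange(hsv,(19,150,90),(32,255,255))[205:265,284:322];n,_,st,ce=cv2.connectedComponentsWithStats(y);print(st[1:][st[1:,4]>15]+[284,205,0,0,0])
E
python3 lv.py
```

```text
18.15 [0.6092 0.0411 0.1762] yaxis 1.38 w 0.539760326841708 [0.51482837 0.7863134 ]
0.0 [0.634 0.193 0.07 ] 255.0
0.1 [0.614 0.186 0.07 ] 0.0
0.2 [0.595 0.177 0.07 ] 0.0
0.3 [0.577 0.167 0.07 ] 0.0
0.4 [0.56  0.154 0.07 ] 0.0
0.5 [0.544 0.14  0.07 ] 0.0
0.6 [0.53  0.125 0.07 ] 0.0
0.7 [0.517 0.108 0.07 ] 0.0
0.8 [0.507 0.09  0.07 ] 0.0
0.9 [0.498 0.071 0.07 ] 0.0
1.0 [0.491 0.051 0.07 ] 0.0
1.1 [0.486 0.031 0.07 ] 0.0
[[290 219  27  45 753]]
```

All three are standing and released, and the lever is at rest. Moving above the grip, with the fingers aligned to its tangent.

carry_out(rows="0 25 0 -9;5 25 0 -9;5 25 0 -9;5 25 0 -9;5 26 0 -9;5 26 0 -9;0 0 0 -9;0 0 0 0;0 0 0 0", claw=60)

```text
t: 19.32
eef_pos: [0.6348, 0.1928, 0.1766]
tool_rot: [-0.0, 0.6, 0.8, -0.0]
contact_force: [-0.5, -0.5, 0.0]
gripper_width: 0.701
grasp_force: 0.0
```

carry_out(rows="0 0 -40 0;0 0 -40 0;0 0 -25 0;0 0 -10 0;0 0 -3 0;0 0 0 0")

```text
t: 20.08
eef_pos: [0.6356, 0.1936, 0.0602]
tool_rot: [0.0, 0.601, 0.799, 0.001]
contact_force: [-0.7, -0.2, -0.3]
gripper_width: 0.704
grasp_force: 0.0
```

carry_out(rows="0 0 0 0;0 0 0 0;0 0 0 0;0 0 0 0", claw=10, force=20)

```text
t: 20.58
eef_pos: [0.6344, 0.1933, 0.06]
tool_rot: [-0.0, 0.601, 0.799, -0.001]
contact_force: [-2.7, -1.4, 6.4]
gripper_width: 0.234
grasp_force: 19.3
```

```bash
python3 st.py; python3 lv.py|head -3
```

```text
20.575 [0.6344 0.1933 0.06  ] yaxis 0.281 w 0.23356582672409645 [ 0.04987056 -0.49195979]
0.0 [0.634 0.193 0.07 ] 183.6
0.1 [0.614 0.186 0.07 ] 0.0
0.2 [0.595 0.177 0.07 ] 0.0
```

carry_out(rows="-10 -3.4 0 2.9;-10 -3.4 0 2.9;-9.5 -4.4 0 2.9;-9.5 -4.4 0 2.9;-9 -5.3 0 2.9;-9 -5.3 0 2.9;0 0 0 0;0 0 0 0")

```text
t: 21.62
eef_pos: [0.579, 0.1683, 0.0601]
tool_rot: [0.0, 0.474, 0.881, 0.001]
contact_force: [1.4, 1.9, 4.0]
gripper_width: 0.233
grasp_force: 19.9
```

```bash
python3 st.py; python3 lv.py|sed -n 2,5p;python3 -c "
from h import *;print(get_obs()['contact_force'],get_obs()['torque'])"
```

```text
21.625 [0.579  0.1683 0.0601] yaxis 0.584 w 0.2332663258620071 [ 0.1482234  -0.24537532]
0.1 [0.614 0.186 0.07 ] 0.0
0.2 [0.595 0.177 0.07 ] 40.8
0.3 [0.577 0.167 0.07 ] 163.2
0.4 [0.56  0.154 0.07 ] 40.8
[1.59437697 2.13902736 5.45598508] [ 0.53047473 -0.14401712 -0.12334276]
```

The lever follows with little force. Going on, more slowly.

carry_out(rows="-8.5 -6.2 0 2.9;-8.5 -6.2 0 2.9;-7.8 -7 0 2.9;-7.8 -7 0 2.9;-7.1 -7.8 0 2.9;-7.1 -7.8 0 2.9;-6.3 -8.4 0 2.9;-6.3 -8.4 0 2.9;0 0 0 0")

```text
t: 22.8
eef_pos: [0.5187, 0.11, 0.06]
tool_rot: [0.0, 0.286, 0.958, 0.001]
contact_force: [-1.6, 3.6, 6.0]
gripper_width: 0.234
grasp_force: 20.2
```

carry_out(rows="-5.4 -9 0 2.9;-5.4 -9 0 2.9;-4.5 -9.5 0 2.9;-4.5 -9.5 0 2.9;-3.5 -9.9 0 2.9;-3.5 -9.9 0 2.9;-2.5 -10.2 0 2.9;0 0 0 0")

```text
t: 23.8
eef_pos: [0.4886, 0.0434, 0.0598]
tool_rot: [-0.001, 0.113, 0.994, 0.001]
contact_force: [-3.3, 6.7, 9.7]
gripper_width: 0.234
grasp_force: 20.7
```

```bash
python3 st.py; python3 lv.py|tail -4;python3 -c "
from h import *;print(get_obs()['contact_force'],get_obs()['torque'])"
```

```text
23.8 [0.4886 0.0434 0.0598] yaxis 1.345 w 0.23393917703292097 [0.54525805 0.56558116]
1.0 [0.491 0.051 0.07 ] 153.0
1.1 [0.486 0.031 0.07 ] 0.0
[[288 219  30  25 498]
 [292 250  26   5  74]]
[-5.09873226  5.32388557  9.97746384] [1.35846549 0.96443309 0.05278482]
```

carry_out(rows="-1.2 -4 0 1.2;-1 -4 0 1.2;-1 -4 0 1;0 0 0 0;0 0 0 0")

```text
t: 24.48
eef_pos: [0.4859, 0.032, 0.0598]
tool_rot: [-0.0, 0.083, 0.997, 0.001]
contact_force: [-2.6, 6.2, 9.0]
gripper_width: 0.232
grasp_force: 20.6
```

carry_out(rows="-0.5 -3 0 0;0 0 0 0;0 0 0 0")

```text
t: 24.85
eef_pos: [0.4855, 0.0296, 0.0598]
tool_rot: [0.0, 0.083, 0.997, 0.002]
contact_force: [-2.9, 7.2, 8.1]
gripper_width: 0.234
grasp_force: 20.6
```

```bash
python3 st.py; python3 lv.py|tail -4;python3 -c "
from h import *;print(get_obs()['contact_force'],get_obs()['torque'])"
```

```text
24.85 [0.4855 0.0296 0.0598] yaxis 1.405 w 0.23355609792006832 [0.58705449 0.64451853]
1.0 [0.491 0.051 0.07 ] 255.0
1.1 [0.486 0.031 0.07 ] 51.0
[[288 218  29  25 494]
 [292 249  25   5  66]]
[-2.7669734   6.66839969  7.50787762] [1.73997404 0.61926607 0.11389587]
```

carry_out(rows="-0.5 -3 0 0;0 0 0 0;0 0 0 0")

```text
t: 25.28
eef_pos: [0.4853, 0.0289, 0.0599]
tool_rot: [0.001, 0.082, 0.997, 0.004]
contact_force: [-1.9, 13.3, 4.4]
gripper_width: 0.233
grasp_force: 20.4
```

carry_out(rows="-0.5 -3 0 0;0 0 0 0;0 0 0 0")

```text
t: 25.65
eef_pos: [0.4853, 0.0286, 0.06]
tool_rot: [0.001, 0.081, 0.997, 0.006]
contact_force: [0.1, 20.3, -1.3]
gripper_width: 0.237
grasp_force: 20.2
```

carry_out(rows="-0.5 -3 0 0;0 0 0 0;0 0 0 0")

```text
t: 26.02
eef_pos: [0.4853, 0.0284, 0.0601]
tool_rot: [0.002, 0.08, 0.997, 0.008]
contact_force: [1.5, 26.8, -5.2]
gripper_width: 0.232
grasp_force: 20.3
```

At the stop: the grip no longer advances and the force rises to 27 N. Swinging it back under control along the same arc.

carry_out(rows="1.5 9.5 0 0;2.5 10.2 0 -2.9;2.5 10.2 0 -2.9;3.5 9.9 0 -2.9;3.5 9.9 0 -2.9;4.5 9.5 0 -2.9;4.5 9.5 0 -2.9;5.4 9 0 -2.9;5.4 9 0 -2.9;0 0 0 0")

```text
t: 27.28
eef_pos: [0.5177, 0.1078, 0.0599]
tool_rot: [0.0, 0.281, 0.96, 0.002]
contact_force: [-1.6, 6.7, 6.3]
gripper_width: 0.233
grasp_force: 20.7
```

carry_out(rows="6.3 8.4 0 -2.9;6.3 8.4 0 -2.9;7.1 7.8 0 -2.9;7.1 7.8 0 -2.9;7.8 7 0 -2.9;7.8 7 0 -2.9;8.5 6.2 0 -2.9;8.5 6.2 0 -2.9;0 0 0 0")

```text
t: 28.4
eef_pos: [0.5775, 0.1668, 0.06]
tool_rot: [-0.0, 0.469, 0.883, 0.002]
contact_force: [-0.2, 6.6, 4.5]
gripper_width: 0.233
grasp_force: 20.5
```

carry_out(rows="9 5.3 0 -2.9;9 5.3 0 -2.9;9.5 4.4 0 -2.9;9.5 4.4 0 -2.9;10 3.4 0 -2.9;9 3 0 -2.9;0 0 0 0;0 0 0 0")

```text
t: 29.4
eef_pos: [0.6333, 0.1925, 0.0601]
tool_rot: [-0.001, 0.597, 0.802, 0.002]
contact_force: [1.8, 5.6, 3.4]
gripper_width: 0.235
grasp_force: 20.4
```

```bash
python3 st.py; python3 lv.py|sed '4,12d'
```

```text
29.4 [0.6333 0.1925 0.0601] yaxis 0.292 w 0.23463260850555678 [ 0.05602235 -0.47947565]
0.0 [0.634 0.193 0.07 ] 173.4
0.1 [0.614 0.186 0.07 ] 10.2
0.2 [0.595 0.177 0.07 ] 0.0
[[294 231   5  12  30]
 [292 247   8   7  27]]
```

Back at rest. Opening and lifting away.

carry_out(rows="0 0 0 0;0 0 0 0;0 0 0 0;0 0 0 0", claw=60)

```text
t: 29.95
eef_pos: [0.6326, 0.1882, 0.0589]
tool_rot: [-0.0, 0.598, 0.802, -0.0]
contact_force: [0.1, 0.5, 0.3]
gripper_width: 0.701
grasp_force: 0.0
```

carry_out(rows="0 0 20 0;0 0 40 0;0 0 50 0;-40 20 50 0;-50 40 0 0;-50 40 0 0;0 0 0 0;0 0 0 0;0 0 0 0")

```text
t: 31.08
eef_pos: [0.4992, 0.2842, 0.2161]
tool_rot: [0.0, 0.599, 0.801, 0.0]
contact_force: [-0.3, -0.2, -0.2]
gripper_width: 0.702
grasp_force: 0.0
```

```bash
python3 st.py; python3 lv.py|sed '4,12d'
cat > f4.py <<'E'
import sys; sys.argv=['x','.2']
from chk import hp
from fit import *
T=np.array([.5989,-.0154,-.1909]);yel=cv2.inRange(hsv,(19,150,90),(32,255,255))
b=(280,205,325,262);y=yel[b[1]:b[3],b[0]:b[2]]
m=np.zeros_like(y);cv2.fillPoly(m,[cv2.convexHull(max(cv2.findContours(y,0,2)[0],key=cv2.contourArea))],1)
ys,xs=np.nonzero(m);print('obs',xs.min()+280,xs.max()+280,ys.min()+205,ys.max()+205)
for g in (0,.01,.02,.04):
    P=np.vstack([hp([*W(T,[(0,-.0805+.039*k+g*k/2,0)])[0][:2],T[2]+np.pi/2],.012) for k in range(3)]);q=proj(s,P);print(g,np.round(np.r_[q.min(0),q.max(0)],1))
E
python3 f4.py
```

```text
31.075 [0.4992 0.2842 0.2161] yaxis 0.287 w 0.7018708244971821 [-0.01536953 -0.6161911 ]
0.0 [0.634 0.193 0.07 ] 255.0
0.1 [0.614 0.186 0.07 ] 0.0
0.2 [0.595 0.177 0.07 ] 0.0
[[288 218  30  36 641]]Traceback (most recent call last):
  File "f4.py", line 2, in <module>
    from chk import hp
  File "chk.py", line 13, in <module>
    xs=[(np.nonzero(yel[r,c0:c1])[0].min()+c0,np.nonzero(yel[r,c0:c1])[0].max()+c0) for r in range(r0,r1)]
         ~~~~~~~~~~~~~~~~~~~~~~~~~~~~~~~^^
    return umr_minimum(a, axis, None, out, keepdims, initial, where)
ValueError: zero-size array to reduction operation minimum which has no identity
```

```bash
sed -i '/^o=get_obs/,$d' chk.py; python3 f4.py
python3 - <<'E'
from fit import *
red=cv2.inRange(hsv,(0,150,90),(8,255,255))[255:278,300:315];ys,xs=np.nonzero(red);print(xs.mean()+300,ys.mean()+255)
E
```

```text
obs 288 317 218 253
0 [287.9 218.4 315.7 254.5]
0.01 [287.9 218.4 316.  256. ]
0.02 [287.9 218.4 316.2 257.6]
0.04 [287.9 218.4 316.7 260.7]
307.57377049180326 266.6311475409836
```

The row is tight (bottom row at pixel 253, against 254.5 expected with no gaps), and the lever grip is back at its starting pixel. Handing in.

```bash
python3 -c "
from station import *;print(hand_in())"
```

```text
the job is handed in; nothing more can be done
None
```

The job is handed in. All three tape measures stand in one tight row against the tray's end wall, the lever is back at rest, and the red tin and sanding block were left alone; hand-in returned no verdict.

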